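Refit the drain-cock plug of a bain-marie

ROBOT

A 6-joint arm with a two-finger parallel gripper is mounted at the origin on the work surface. World frame = base frame: x ahead of the robot, y to its left, z up, the work surface at z = 0. Lengths are in m, angles in rad, forces in N, time in s.
With the tool pointing down it reaches from about 0.25 to 0.8 m from the base axis. Payload 3.9 kg.
Tool frame: the origin (TCP) lies on the centre line of the jaws, within the pads' length; the fingertips stand arm.nose_length ahead of it and the grasp point (between the pads) lies 5 mm behind it (arm.nose_length is the distance from the TCP to the fingertips, in m); z points along the fingers, y is the line along which they close (so a half turn about z gives the same grasp; the last joint's range is limited). The gripper opens to 85 mm and grips with 20 to 120 N. Pads are 22 mm wide; open, the fingers measure 114 mm over their backs; the gripper's body (76 mm by 85 mm) begins 54 mm behind the grasp point. The pads swing forward as they close: fully open they stand 13 mm farther back than shut.
Start: joints at [-1.344, 0.26, -0.138, 1.173, 0, 1.571], TCP at [0.118, -0.512, 0.245] pointing down, gripper open.
Joint ranges: [-2.78, 2.78], [-0.83, 1.72], [-1.28, 1.37], [-1.9, 2.12], [-1.57, 1.48], [-3.14, 3.14]. Speed limits (rad/s): [2.57, 2.57, 3.14, 3.14, 3.14, 3.14].

INTERFACE

Orientations are given as a unit quaternion [w, x, y, z].
In Python, from workcell import arm gives the robot as it stands.
- The arm moves only by the tool jog_arm, never from a script. Its argument "deltas" is a list of rows, each a list of 6 numbers: the shift along the tool's x, y, z in mm, then the turn, a rotation vector about the tool's x, y, z in degrees. In form: [[tx, ty, tz, wx, wy, wz], ...]. A call has exactly 5 rows; each row is the pose to reach, as a shift and turn from the pose commanded when the call began, along the tool's axes at that moment; what a row does not reach only later rows make up. A row lasts 1/12 s, in which the tool goes at most 41.7 mm and 7.16 degrees, less where a joint would pass 70% of its speed; a pose out of reach is approached as far as the arm can. A call with a gripper value outside its range is refused whole. "grip" is the opening in per cent of the stroke, from 0 (shut) to 100 (fully open), set as the call begins (left out, the last holds). The fingers move at their own pace and stop on an object; "force" is the grip in N (left out, the last holds). Time passes only in rows, so rows that repeat a pose let the fingers close, or fill a call up. It gives the time, the measured TCP pose, the force, the opening and the grip force at its end, in the units of the state.
- arm.read_state(): the state, without advancing time (a new reading comes with each control period).
- arm.grab_frame(name): name is "scene" or "top" or "wrist"; returns a dict with "img" (480x640x3 uint8, red, green, blue), "camera_matrix" (3x3 intrinsics, pixels), "rvec" (rotation vector, rad) and "tvec" (3), from world to camera coordinates, as OpenCV has them. Camera axes: x right, y down, z forward; pixel columns grow to the right and rows downward; lengths in m; the calibration is good to about 2 mm. A picture is of the moment at which its call begins. There is no depth.
- arm.close_job(): hands the job in; it is judged then, once.
The state is a dict: "time": time; "joint_positions": joint angles; "dq": joint speeds; "effort": joint torques, N m; "ee_pos": TCP position; "orientation": TCP orientation; "contact_force": force on the tool from outside, world axes, zero at the start; "torque": the same for the moment, N m; "gripper_width": finger opening in m; "grip_force": force on a finger pad.
Only numpy, scipy, OpenCV 4.12 (cv2) and the standard library are available. Lean on these libraries where they do the work, as an engineer would, in place of code of your own. Each camera call takes 0.05 s, during which the arm holds its last target. There are 200 camera calls.

TASK

The drain cock of the bain-marie has been cleaned. Take its taper plug with the red crossbar out of the white parts rack, set it in the cock in the closed position, crossbar square across the spout, and press it fully home with a steady push of about 15 N (never over 25 N), held for half a second. Then ease the push to a light touch, under 4 N, since turning under load galls the taper; rock the plug about 50 degrees towards open and back to closed to prove that it turns free while it stays seated, and let go, leaving it closed, fully home and upright, with nothing else moved and nothing but the plug pushed against the cock or the bain-marie.

Things in the scene. Friction and masses are not known exactly. Their poses are not given: they have to be found in the camera images.
- plug_bar (a point): Middle of the red crossbar handle on the loose metal taper plug. Bar 64 mm long (x, both ends alike), 11 mm thick (y), 14 mm tall (z up); grip it from above across the 11 mm. Below it 20 mm of free stem (16 mm dia), then a 40 mm collar. When the plug is fully home this point is 36 mm above seat, up to 1 mm less under a push.
- plug: The plug itself, 85 mm tall, 0.2 to 0.3 kg, upright in a rack pocket at the start. Origin: centre of its tail's underside, 78 mm below plug_bar; same axes. The taper runs from 24 mm dia at the tail to 40 mm dia 45 mm above it. The dry steel taper grips: pressed straight it carries about 1.5 times the push as contact load, but 5 times while it turns.
- seat (a point): Centre of the mouth of the drain cock's upright barrel, in the plane of its rim, 130 mm above the table. z up along the bore; x level along the flow, away from the bain-marie to the spout; y across. Closed: crossbar along y. Open: along x, turning either way, no stops. The cock is rigid: contact is felt as a force that rises by several newtons per mm, down or sideways.
- cock: The fixed drain cock, origin and axes as seat. Barrel 56 mm outside; bore 39 mm dia at the mouth, narrowing at the plug's taper, 48 mm deep, so the tail clears its floor by 6 mm and only the taper bears. Pipe and spout stay 20 mm below the rim.
- well: The fixed bain-marie: steel box 320 x 380 mm, 236 mm high over its lid handles, origin on the table under its middle; its front (-x) is 120 mm behind the barrel's axis.
- rack: White parts rack, fixed, 75 x 250 x 22 mm (x, y, z), origin under its middle. Three pockets 85 mm apart along y, 14 mm deep, hold the plug, a smaller brass plug with a round knob (72 mm tall) and a steel piping nozzle, in any order.
Mind the look-alikes: they are no part of the job. What is meant by the plug is not green or pink, and is the larger of those in its own colour.

How it is judged:
On the way, in this order (a step that is already met when the one before it is completed fails the run):
1. the plug is pressed home in the cock with the crossbar square across the spout (within 10 degrees), with 15 to 40 N of contact load on the taper for 0.4 s (about 12 to 25 N of push) (z of plug_bar in the frame of seat between 0.0345 and 0.0372 m and horizontal distance between plug_bar and seat below 0.002 m and angle between plug_bar's own z axis and vertical below 0.03 rad and angle between the x axis of plug_bar and the y axis of seat, either way round below 0.175 rad and contact force between plug and cock between 15 and 40 N), for 0.4 s.
2. the plug is turned at least 40 degrees from closed while it stays seated (z of plug_bar in the frame of seat between 0.0345 and 0.0372 m and horizontal distance between plug_bar and seat below 0.002 m and angle between plug_bar's own z axis and vertical below 0.03 rad and angle between the x axis of plug_bar and the y axis of seat, either way round above 0.7 rad), for 0.1 s.
3. the plug is turned back to closed (within 8 degrees) while it stays seated (z of plug_bar in the frame of seat between 0.0345 and 0.0372 m and horizontal distance between plug_bar and seat below 0.002 m and angle between plug_bar's own z axis and vertical below 0.03 rad and angle between the x axis of plug_bar and the y axis of seat, either way round below 0.14 rad), for 0.1 s.
At the end, for the whole second after the job is handed in: the plug stands in the cock, released and at rest: crossbar middle 34.5 to 37.2 mm above the mouth and within 2 mm of its axis, upright within 1.7 degrees, crossbar across the spout within 8 degrees (all of step 3 and linear speed of plug below 0.01 m/s); the robot touches nothing.
It fails at once if the taper is overloaded: more than 45 N of contact load between plug and cock (a push of about 28 N, or turning with more than about 7 N of push still on) (contact force between plug and cock above 45 N).
It fails at once if the robot pushes on the cock or the bain-marie (contact force between any of the arm, the fingers and cock above 3 N or contact force between any of the arm, the fingers and well above 3 N).
It fails at once if another thing is moved by more than 25 mm (distance of any of brass_plug, nozzle, bowl, tea_bottle, jar, brush, pan from where it was at the start of the episode above 0.025 m).
It also fails if it takes over 62 s, if anything falls off the work surface, if the arm or the gripper's body presses on something with over 40 N, if the wrist force passes 120 N, or if a joint passes its speed limit or range.

## Working session

There is one attempt and no reset: what is moved stays moved. The work goes in short steps, Python scripts to look and compute and a tool call to move; the robot and the scene stay as the last step left them, time stands still between calls to the robot, and variables do not carry over. Pictures are saved under pics/ and viewed, at most 10 in all, crops included, and the job is handed in when it is done.

Besides the shell and the picture viewer there is one more tool, called after ">>>" as name(argument=value, ...) on one line, values as JSON. jog_arm: Moves the arm, as the interface text tells. Its arguments: {"type":"object","properties":{"deltas":{"type":"array","items":{"type":"array","items":{"type":"number"}}},"grip":{"type":"number"},"force":{"type":"number"}},"required":["deltas"]}

```bash
mkdir -p pics; ls
cat > h.py <<'E'
import numpy as np, cv2
from workcell import arm
def grab(n):
    f=arm.grab_frame(n); f['R']=cv2.Rodrigues(np.array(f['rvec'],float))[0]; f['t']=np.array(f['tvec'],float).ravel(); f['K']=np.array(f['camera_matrix'],float); f['c']=-f['R'].T@f['t']; return f
def ray(f,u,v):
    d=f['R'].T@np.linalg.inv(f['K'])@np.array([u,v,1.]); return f['c'],d/np.linalg.norm(d)
def onplane(f,u,v,z):
    c,d=ray(f,u,v); return c+d*(z-c[2])/d[2]
def tri(f1,p1,f2,p2):
    A=np.zeros((3,3));b=np.zeros(3)
    for f,p in((f1,p1),(f2,p2)):
        c,d=ray(f,*p);P=np.eye(3)-np.outer(d,d);A+=P;b+=P@c
    return np.linalg.solve(A,b)
def proj(f,X):
    q=f['K']@(f['R']@np.array(X)+f['t']);return q[:2]/q[2]
def save(f,n):cv2.imwrite('pics/'+n,cv2.cvtColor(f['img'],cv2.COLOR_RGB2BGR))
E
python3 - <<'E'
from h import *
print(arm.nose_length)
print(arm.read_state())
for n in('scene','top','wrist'):
    f=grab(n);save(f,n+'0.png');print(n,f['c'],f['K'][0,0])
E
```

```text
pics
0.014
{'time': 0.0, 'joint_positions': array([-1.34401775e+00,  2.60681459e-01, -1.39356963e-01,  1.17269293e+00,
       -4.25751048e-05,  1.57083049e+00]), 'dq': array([ 0.00029359,  0.00045689,  0.00078442,  0.00076698,  0.00029232,
       -0.00170617]), 'effort': array([ 4.14608739e-04, -4.05675387e+01,  2.53924638e+01,  1.87389180e-02,
       -5.88630405e-05, -4.91320563e-06]), 'ee_pos': array([ 0.11788345, -0.51093355,  0.24447079]), 'orientation': array([-9.58890251e-04,  9.93579784e-01,  1.13129465e-01, -1.30638031e-04]), 'contact_force': array([-0.3800576 ,  0.39738936, -0.29486054]), 'torque': array([-0.01678401, -0.03089852,  0.03822803]), 'grip_force': 0.0, 'gripper_width': 0.08537449625421419}
scene [1.02994187 0.219589   0.7030105 ] 437.13824285520565
top [ 0.36619674 -0.07312591  1.44243543] 613.0394244151609
wrist [ 0.18619202 -0.49509146  0.37384074] 429.63788271798006
```

View pics/top0.png

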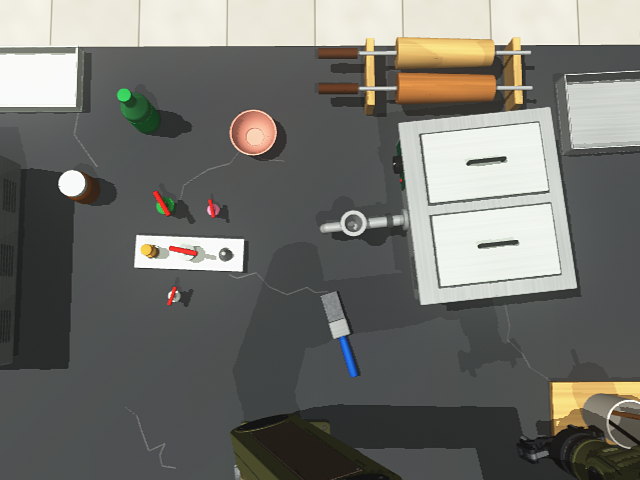

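View pics/scene0.png

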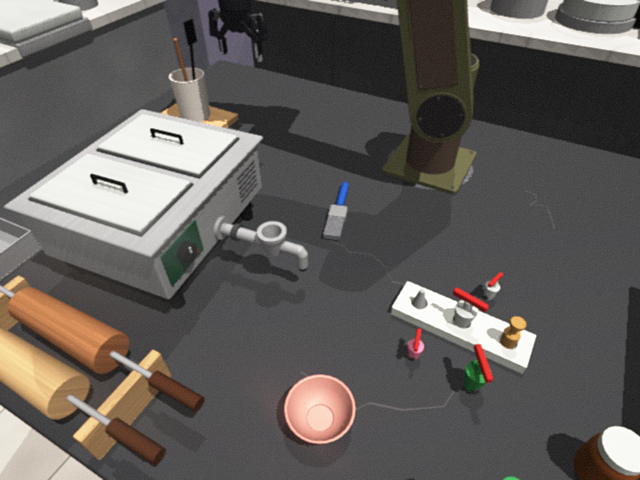

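Top view, candidates for "red crossbar plug": metal one in the rack (183,251), green one (163,203), pink one (213,208), small metal one (174,295), plus brass plug (149,251). I choose the one in the rack at (183,251), the large metal one. In the scene view it is at (470,300), and the cock mouth is at (272,232), or (353,223) in the top view. I'll check the choice in a close crop and measure it.

```bash
cat >> h.py <<'E'
def red(f,box=None,near=None):
    h=cv2.cvtColor(f['img'],cv2.COLOR_RGB2HSV)
    m=(((h[...,0]<6)|(h[...,0]>174))&(h[...,1]>190)&(h[...,2]>90)).astype(np.uint8)
    cs=[c for c in cv2.findContours(m,cv2.RETR_EXTERNAL,cv2.CHAIN_APPROX_NONE)[0] if cv2.contourArea(c)>15]
    return [(cv2.minAreaRect(c),cv2.contourArea(c)) for c in cs]
def gray(f):return cv2.cvtColor(f['img'],cv2.COLOR_RGB2GRAY)
E
python3 - <<'E'
from h import *
T=grab('top');S=grab('scene')
for n,f in(('T',T),('S',S)):
    for r,a in red(f):print(n,np.round(r[0]),np.round(r[1],1),round(r[2]),a)
a=cv2.resize(T['img'][180:320,120:260],(420,420),interpolation=cv2.INTER_CUBIC)
b=cv2.resize(T['img'][190:260,310:420],(380,242),interpolation=cv2.INTER_CUBIC)
b2=cv2.resize(S['img'][200:280,210:320],(380,276))
c=np.zeros((518,800,3),np.uint8);c[:420,:420]=a;c[:242,420:]=b;c[242:518,420:]=b2
cv2.imwrite('pics/crop.png',c[...,::-1])
for n,p in(('bar',(183,251)),('seat',(353,223))):
  print(n,onplane(T,*p,0.09 if n=='bar' else .13))
print('bar S',onplane(S,470,300,.09),'seat S',onplane(S,272,232,.13))
E
```

```text
T [172. 296.] [ 2.8 18.3] 18 33.5
T [183. 250.] [27.7  4.3] 11 88.0
T [211. 208.] [18.4  2.7] 79 30.5
T [161. 203.] [27.3  4.8] 60 97.0
S [483. 363.] [38.6  6.6] 72 194.5
S [417. 339.] [ 3.5 21.6] 11 43.0
S [470. 299.] [37.2  7. ] 29 202.5
S [495. 279.] [ 2.8 17. ] 45 40.5
bar [0.48688853 0.22180831 0.09      ]
seat [ 0.54251282 -0.15270012  0.13      ]
bar S [0.49477424 0.22397988 0.09      ] seat S [ 0.54644014 -0.14968643  0.13      ]
```

View pics/crop.png

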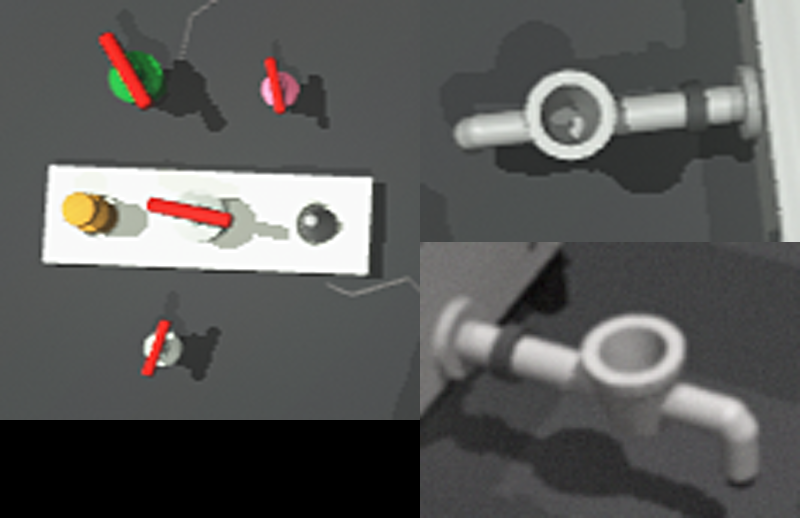

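The crop confirms it: the rack plug at (183,251) is bare metal with the long bar, and the pink, green and small metal ones stand apart from it. The bar is at about (0.49, 0.223), heading about 79°. The seat is at about (0.544, -0.151), with the flow along about +y. I'm moving over the plug now.

>>> jog_arm(deltas=[[26,-31.5,-8,0,0,0],[52,-63,-16,0,0,0],[78,-94.5,-24,0,0,0],[104,-126,-32,0,0,0],[130,-157.5,-40,0,0,0]], grip=100)

```text
time: 0.67
ee_pos: [0.2095, -0.3271, 0.2855]
orientation: [-0.0, 0.994, 0.113, 0.0]
contact_force: [1.0, -0.5, 0.3]
gripper_width: 0.0854
grip_force: 0.0
```

>>> jog_arm(deltas=[[26,-31.5,0,0,0,0],[52,-63,0,0,0,0],[78,-94.5,0,0,0,0],[104,-126,0,0,0,0],[130,-157.5,0,0,0,0]])

```text
time: 1.08
ee_pos: [0.3008, -0.1443, 0.2856]
orientation: [0.0, 0.994, 0.113, 0.0]
contact_force: [0.8, -0.5, 0.0]
gripper_width: 0.0854
grip_force: 0.0
```

>>> jog_arm(deltas=[[26,-31.5,0,0,0,0],[52,-63,0,0,0,0],[78,-94.5,0,0,0,0],[104,-126,0,0,0,0],[130,-157.5,0,0,0,0]])

```text
time: 1.5
ee_pos: [0.3921, 0.0387, 0.2855]
orientation: [0.0, 0.994, 0.113, 0.0]
contact_force: [1.7, -1.4, 0.2]
gripper_width: 0.0856
grip_force: 0.0
```

>>> jog_arm(deltas=[[26,-31.5,0,0,0,0],[52,-63,0,0,0,0],[78,-94.5,0,0,0,0],[104,-126,0,0,0,0],[130,-157.5,0,0,0,0]])

```text
time: 1.92
ee_pos: [0.4848, 0.1457, 0.285]
orientation: [-0.014, 0.99, 0.138, -0.002]
contact_force: [-0.7, -0.8, 0.4]
gripper_width: 0.0855
grip_force: 0.0
```

>>> jog_arm(deltas=[[0,0,0,0,0,-6.6],[0,0,10,0,0,-13.2],[0,0,20,0,0,-19.8],[0,0,30,0,0,-26.4],[0,0,40,0,0,-33]])

```text
time: 2.33
ee_pos: [0.4836, 0.145, 0.2447]
orientation: [-0.014, 0.91, 0.415, 0.002]
contact_force: [-0.6, -0.3, 0.4]
gripper_width: 0.0855
grip_force: 0.0
```

>>> jog_arm(deltas=[[0,0,10,0,0,-6.6],[0,0,20,0,0,-13.2],[0,0,30,0,0,-19.8],[0,0,40,0,0,-26.4],[0,0,45,0,0,-33]])

```text
time: 2.75
ee_pos: [0.4825, 0.146, 0.199]
orientation: [-0.013, 0.755, 0.656, 0.005]
contact_force: [-0.4, -0.8, -1.2]
gripper_width: 0.0856
grip_force: 0.0
```

```bash
cat >> h.py <<'E'
from scipy.spatial.transform import Rotation as Ro
def rot(s=None):
    s=s or arm.read_state();q=s['orientation'];return Ro.from_quat([q[1],q[2],q[3],q[0]])
def delta(pos,yaw):
    "tool-frame shift mm and rotvec deg to pose pointing down, tool x at yaw deg"
    s=arm.read_state();R=rot(s);a=np.radians(yaw)
    x=np.array([np.cos(a),np.sin(a),0]);z=np.array([0,0,-1.]);T=Ro.from_matrix(np.c_[x,np.cross(z,x),z])
    return np.round(R.inv().apply(np.array(pos)-s['ee_pos'])*1000,1),np.round((R.inv()*T).as_rotvec(degrees=True),2)
def yaw():
    x=rot().apply([1,0,0]);return np.degrees(np.arctan2(x[1],x[0]))
E
python3 - <<'E'
from h import *
print(np.round(arm.read_state()['joint_positions'],3),yaw())
W=grab('wrist');save(W,'w1.png');print(W['c'],proj(W,[.488,.223,.093]))
for r,a in red(W):
    if a>100:print(r,a,onplane(W,*r[0],.09))
T=grab('top')
for r,a in red(T):
    if a>50:print(r,onplane(T,*r[0],.091))
print(delta([.488,.223,.17],79))
E
```

```text
[ 0.277  0.251 -0.275  1.047  0.028  1.988] 81.9703460163575
[0.49414999 0.21177378 0.32992647] [310.7554168  109.36002031]
((484.3016052246094, 178.38876342773438), (13.917205810546875, 70.53300476074219), 71.25865936279297) 636.5 [0.57774144 0.17353229 0.09      ]
((145.34185791015625, 86.89129638671875), (72.35391998291016, 9.576254844665527), 10.060691833496094) 471.5 [0.4025676  0.24673712 0.09      ]
((313.0024719238281, 106.95011901855469), (17.378292083740234, 122.34716033935547), 2.862405300140381) 1752.0 [0.4892884  0.22419378 0.09      ]
((468.61468505859375, 6.784400939941406), (16.322580337524414, 38.80845642089844), 61.69924545288086) 379.0 [0.57378927 0.26096261 0.09      ]
(array([76.3, -5.2, 31.1]), array([-0.84, -1.36,  2.64]))
```

View pics/w1.png

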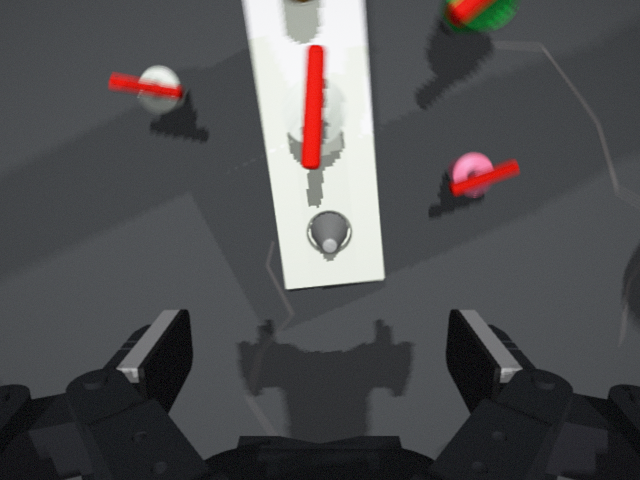

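The wrist view shows the plug's bar at (313,107) in the rack, the nozzle at (329,235), and the pink, small metal and green ones off to the sides. I'm straightening the tilt, centring over the bar and measuring the bar closer.

>>> jog_arm(deltas=[[20,-1,0,-0.84,-1.36,2.64],[40,-3,0,-0.84,-1.36,2.64],[60,-5,10,-0.84,-1.36,2.64],[76,-5,20,-0.84,-1.36,2.64],[76,-5,20,-0.84,-1.36,2.64]])

```text
time: 3.27
ee_pos: [0.4892, 0.2251, 0.1813]
orientation: [-0.0, 0.772, 0.636, 0.001]
contact_force: [-0.5, -0.4, 0.2]
gripper_width: 0.0854
grip_force: 0.0
```

Run:
```python
from h import *
print(arm.read_state()['ee_pos'],yaw(),delta([0,0,0],79)[1])
W=grab('wrist');save(W,'w2.png')
for r,a in red(W):
    if a>1200:
        b=cv2.boxPoints(r);b=sorted(b.tolist(),key=lambda p:p[1]);
        e1=np.mean(b[:2],0);e2=np.mean(b[2:],0)
        P=[onplane(W,*e,.092) for e in(e1,e2)];d=P[0]-P[1]
        print(r,e1,e2,P,np.hypot(*d[:2]),np.degrees(np.arctan2(d[1],d[0])),onplane(W,*r[0],.091))
```

```text
[0.48920542 0.22506336 0.18127023] 79.00174080068254 [ 0.08 -0.11  0.  ]
((320.8060302734375, 254.9971160888672), (19.072505950927734, 112.16661834716797), 0.8550973534584045) [321.64300537 198.92003632] [319.96905518 311.07418823] [array([0.49691784, 0.25426231, 0.092     ]), array([0.48410847, 0.19264291, 0.092     ])] 0.06293671588971401 78.25667371996508 [0.49069568 0.2242835  0.091     ]
((508.0748596191406, 119.4957275390625), (23.670207977294922, 133.94131469726562), 49.8645133972168) [559.27539062  76.32662582] [456.87432861 162.66483307] [array([0.61955513, 0.29076565, 0.092     ]), array([0.56723351, 0.25939587, 0.092     ])] 0.06100504455081902 30.94508341469469 [0.59449591 0.27540942 0.091     ]
```

>>> jog_arm(deltas=[[-1.3,1.3,15,0,0,0.7],[-1.3,1.3,35,0,0,0.7],[-1.3,1.3,55,0,0,0.7],[-1.3,1.3,75,0,0,0.7],[-1.3,1.3,87,0,0,0.7]])

```text
time: 3.73
ee_pos: [0.4898, 0.2199, 0.0943]
orientation: [0.0, 0.776, 0.63, 0.0]
contact_force: [0.3, 0.1, 0.3]
gripper_width: 0.0855
grip_force: 0.0
```

>>> jog_arm(deltas=[[0,0,0,0,0,0],[0,0,0,0,0,0],[0,0,0,0,0,0],[0,0,0,0,0,0],[0,0,0,0,0,0]], grip=0, force=80)

```text
time: 4.15
ee_pos: [0.4914, 0.2214, 0.0966]
orientation: [0.001, 0.776, 0.631, 0.002]
contact_force: [0.2, 0.1, -0.1]
gripper_width: 0.0258
grip_force: 0.0
```

>>> jog_arm(deltas=[[0,0,0,0,0,0],[0,0,0,0,0,0],[0,0,0,0,0,0],[0,0,0,0,0,0],[0,0,0,0,0,0]])

```text
time: 4.57
ee_pos: [0.4907, 0.2216, 0.0966]
orientation: [0.0, 0.775, 0.631, 0.002]
contact_force: [-1.1, -0.2, 5.9]
gripper_width: 0.0083
grip_force: 84.3
```

Run:
```python
from h import *
s=arm.read_state();print(s['ee_pos'],s['gripper_width'],s['contact_force'],s['grip_force'])
W=grab('wrist');W2=grab('scene')
s=arm.read_state();print(s['ee_pos'],s['gripper_width'],s['contact_force'],s['grip_force'])
c=np.zeros((400,800,3),np.uint8)
c[:400,:400]=cv2.resize(W['img'][240:440,220:420],(400,400));u,v=proj(W2,[.49,.222,.09]).astype(int);print(u,v)
c[:400,400:]=cv2.resize(W2['img'][v-50:v+50,u-50:u+50],(400,400));cv2.imwrite('pics/g.png',c[...,::-1])
```

```text
[0.49074367 0.22155634 0.09660308] 0.008329125770578172 [-1.06727594 -0.22240804  5.93883033] 84.34453567966557
[0.49076648 0.22154691 0.09659796] 0.008251943860783196 [-2.54268954  0.08319013  5.57103607] 84.34403152336017
469 297
```

View pics/g.png

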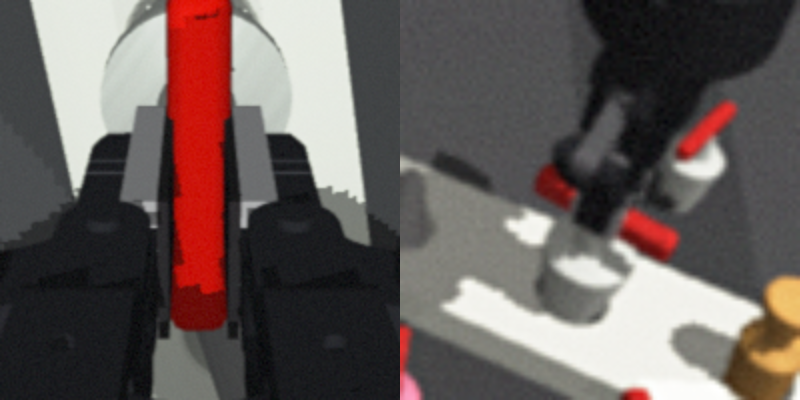

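The grasp view shows the pads on both sides of the bar, close to its middle. I'm lifting 150 mm straight up.

>>> jog_arm(deltas=[[0,0,-6,0,0,0],[0,0,-15,0,0,0],[0,0,-30,0,0,0],[0,0,-55,0,0,0],[0,0,-85,0,0,0]])

```text
time: 5.08
ee_pos: [0.4887, 0.2203, 0.18]
orientation: [-0.0, 0.775, 0.631, -0.001]
contact_force: [1.2, -0.2, -2.0]
gripper_width: 0.0084
grip_force: 82.8
```

>>> jog_arm(deltas=[[0,0,-30,0,0,0],[0,0,-60,0,0,0],[0,0,-68,0,0,0],[0,0,-68,0,0,0],[0,0,-68,0,0,0]])

```text
time: 5.5
ee_pos: [0.4899, 0.2209, 0.2479]
orientation: [0.001, 0.775, 0.631, 0.001]
contact_force: [0.7, 0.6, -2.9]
gripper_width: 0.0084
grip_force: 82.9
```

Run:
```python
from h import *
s=arm.read_state();print(s['ee_pos'],yaw(),s['gripper_width'],s['contact_force'],s['torque'])
T=grab('top');S=grab('scene')
# seat: bright rim contour around expected
for n,f,(u,v) in(('T',T,(353,223)),('S',S,(272,232))):
    g=gray(f);k=cv2.resize(g[v-30:v+30,u-30:u+30],(480,480),interpolation=cv2.INTER_CUBIC)
    e=cv2.Canny(k,60,140)
    for c in cv2.findContours(k.copy()*0+((k>(150 if n=='T' else 120))*255).astype(np.uint8),cv2.RETR_CCOMP,cv2.CHAIN_APPROX_NONE)[0]:
        if len(c)>150:
            el=cv2.fitEllipse(c);p=(el[0][0]/8+u-30-.44,el[0][1]/8+v-30-.44)
            print(n,np.round(p,2),np.round(np.array(el[1])/8,1),round(el[2]),np.round(onplane(f,*p,.13),4))
    cv2.imwrite(f'pics/k{n}.png',k)
k=np.hstack([cv2.resize(cv2.imread('pics/k%s.png'%n),(400,400)) for n in 'TS']);cv2.imwrite('pics/kk.png',k)
```

```text
[0.48991053 0.22092951 0.24793159] 78.31121551738372 0.008365398478134176 [ 0.68039703  0.61640849 -2.94385091] [0.02346411 0.02434185 0.04231554]
T [375.83 221.75] [ 9.7 16.5] 84 [ 0.545 -0.202  0.13 ]
T [348.06 223.7 ] [23.7 43.9] 79 [ 0.541 -0.142  0.13 ]
T [352.93 222.8 ] [17.7 17.9] 160 [ 0.543  -0.1525  0.13  ]
S [292.27 247.96] [11.6 27.7] 113 [ 0.5646 -0.0939  0.13  ]
S [266.67 231.53] [20.7 46.7] 87 [ 0.5501 -0.1593  0.13  ]
S [277.5  230.37] [ 6.1 10.3] 179 [ 0.5377 -0.1429  0.13  ]
```

View pics/kk.png

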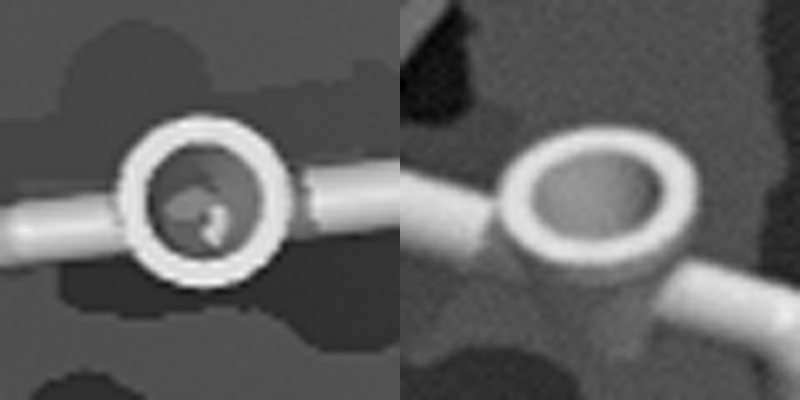

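Top view: the mouth is at pixel (352.9,222.8), diameter 17.8 px ≈ 38 mm (39 expected), so (0.543,-0.1525). The scene view rim gives about (0.546,-0.150), which agrees. Lifting shows a weight of about 2.9 N. I'm carrying the plug to 70 mm short of the mouth for a close wrist view.

>>> jog_arm(deltas=[[30,5,0,0,0,0],[-37,6,0,0,0,0],[-74,12,0,0,0,0],[-111,18,0,0,0,0],[-148,24,0,0,0,0]])

```text
time: 6.02
ee_pos: [0.4823, 0.0827, 0.2456]
orientation: [-0.001, 0.775, 0.632, -0.001]
contact_force: [0.5, -0.1, -3.2]
gripper_width: 0.0081
grip_force: 82.3
```

>>> jog_arm(deltas=[[-37,6,0,0,0,7],[-74,12,0,0,0,14],[-111,18,0,0,0,21],[-148,24,0,0,0,28],[-185,30,0,0,0,35]])

```text
time: 6.43
ee_pos: [0.4744, -0.1049, 0.246]
orientation: [-0.001, 0.931, 0.366, -0.0]
contact_force: [-0.1, -0.0, -1.8]
gripper_width: 0.0082
grip_force: 82.3
```

>>> jog_arm(deltas=[[0,0,0,0,0,7],[0,0,0,0,0,14],[0,0,0,0,0,21],[0,0,0,0,0,28],[0,0,0,0,0,35]])

```text
time: 6.85
ee_pos: [0.4747, -0.1034, 0.2458]
orientation: [-0.001, 0.998, 0.069, -0.001]
contact_force: [0.5, 0.1, -3.2]
gripper_width: 0.0082
grip_force: 81.9
```

Run:
```python
from h import *
print(arm.read_state()['ee_pos'],yaw(),delta([.475,-.155,.25],6))
```

```text
[ 0.47467786 -0.10339878  0.24580885] 7.927556116172966 (array([-6.8, 51.1, -4.3]), array([-0.11,  0.1 ,  1.93]))
```

>>> jog_arm(deltas=[[-3,25,-4,0,0,2],[-7,51,-4,0,0,2],[-7,51,-4,0,0,2],[-7,51,-4,0,0,2],[-7,51,-4,0,0,2]])

```text
time: 7.27
ee_pos: [0.4755, -0.1544, 0.2504]
orientation: [-0.001, 0.998, 0.055, -0.0]
contact_force: [1.0, -0.5, -3.4]
gripper_width: 0.0085
grip_force: 81.9
```

Run:
```python
from h import *
s=arm.read_state();print(s['ee_pos'],yaw())
W=grab('wrist');save(W,'w3.png');print(proj(W,[.5445,-.151,.13]))
R=rot()
for r,a in red(W):print(r,a)
```

```text
[ 0.47546243 -0.15443755  0.25038434] 6.283635530154725
[327.67640766 119.77585886]
((319.0, 316.5), (175.0, 32.0), 90.0) 4644.5
```

View pics/w3.png

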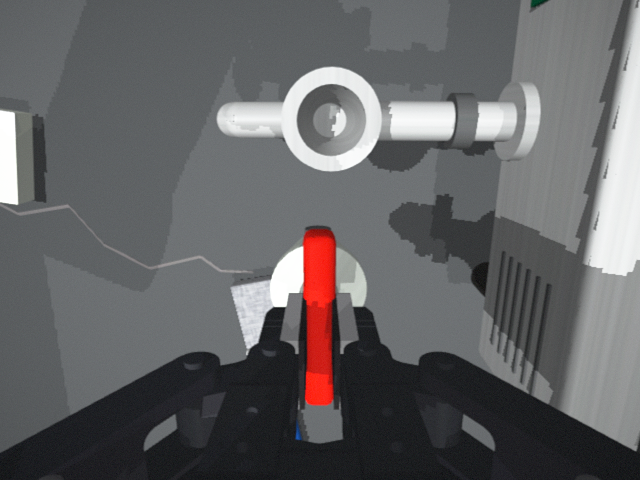

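The wrist view shows the mouth's rim centred near (332,119), with pipe and spout level along row 120, so the tool is square to the flow. The held bar runs along column 319 from row 229 to row 404.

Run:
```python
from h import *
s=arm.read_state();R=rot(s);W=grab('wrist')
g=gray(W);roi=g[55:185,270:395]
for th in(140,165,190,210):
  for c in cv2.findContours((roi>th).astype(np.uint8),cv2.RETR_CCOMP,cv2.CHAIN_APPROX_NONE)[0]:
    if len(c)>90:
        el=cv2.fitEllipse(c);p=(el[0][0]+270,el[0][1]+55)
        print(th,np.round(p,1),np.round(el[1],1),round(el[2]),np.round(onplane(W,*p,.13),4),'dia mm',np.round(np.array(el[1])*np.linalg.norm(onplane(W,p[0]+1,p[1],.13)-onplane(W,*p,.13))*1000,1))
a=onplane(W,225,120,.11);b=onplane(W,495,120,.11)
# pipe centre rows by brightness
for u in(235,260,270,400,430,490):
    col=np.where(g[95:150,u]>150)[0]+95;print(u,col.min(),col.max(),np.round(onplane(W,u,(col.min()+col.max())/2,.105),4))
for z in(-.008,-.004,0,.004):
    N=onplane(W,319,404,s['ee_pos'][2]+z);F=onplane(W,319,230,s['ee_pos'][2]+z)
    print(z,np.linalg.norm(N-F),R.inv().apply((N+F)/2-s['ee_pos']))
```

```text
140 [331.6 119.4] [100.1 118.8] 91 [ 0.5452 -0.1529  0.13  ] dia mm [56.  66.5]
140 [325.4 117.7] [56.  73.2] 27 [ 0.5457 -0.1494  0.13  ] dia mm [31.3 41. ]
165 [331.4 119.5] [ 99.7 117.5] 90 [ 0.5452 -0.1528  0.13  ] dia mm [55.8 65.8]
165 [330.6 119.5] [67.5 72.8] 22 [ 0.5451 -0.1524  0.13  ] dia mm [37.8 40.8]
190 [328.6 119.4] [100.9 108.3] 88 [ 0.545  -0.1512  0.13  ] dia mm [56.5 60.7]
190 [331.3 120.1] [70.1 72.8] 10 [ 0.5448 -0.1528  0.13  ] dia mm [39.2 40.8]
210 [329.3 119.3] [100.9 105.6] 93 [ 0.5451 -0.1516  0.13  ] dia mm [56.5 59.1]
210 [331.3 120.1] [70.8 73.2] 9 [ 0.5448 -0.1528  0.13  ] dia mm [39.7 41. ]
235 103 136 [ 0.5386 -0.0944  0.105 ]
260 103 136 [ 0.5403 -0.1097  0.105 ]
270 103 136 [ 0.5409 -0.1158  0.105 ]
400 102 139 [ 0.5492 -0.1955  0.105 ]
430 103 139 [ 0.5509 -0.214   0.105 ]
490 103 139 [ 0.555  -0.2507  0.105 ]
-0.008 0.06697190824206647 [ 0.00100698 -0.00044822  0.00800081]
-0.004 0.06502053077970865 [ 0.00301874 -0.00044864  0.00400055]
0 0.06306915331735083 [ 5.03049938e-03 -4.49049786e-04  2.87894390e-07]
0.004 0.061117775854992895 [ 0.00704226 -0.00044946 -0.00399998]
```

The seat is at (0.5448,-0.1528), with a bore of 39–40 mm ✓, and the flow heads 96.0°, so the bar should be at 6°. The held plug sits about 3 mm ahead of the TCP along tool x. I'm moving over the mouth, then down into the free part of the bore.

>>> jog_arm(deltas=[[20,2,0,0,0,0],[40,4,0,0,0,0],[60,5.5,0,0,0,0],[66,5.8,0,0,0,0.3],[66,5.8,0,0,0,0.3]])

```text
time: 7.78
ee_pos: [0.544, -0.1526, 0.2515]
orientation: [-0.0, 0.999, 0.053, 0.001]
contact_force: [-0.3, 0.9, -2.3]
gripper_width: 0.0084
grip_force: 81.9
```

>>> jog_arm(deltas=[[0,0,0,0,0,0],[0,0,10,0,0,0],[0,0,22,0,0,0],[0,0,34,0,0,0],[0,0,40,0,0,0]])

```text
time: 8.2
ee_pos: [0.5406, -0.153, 0.2102]
orientation: [-0.001, 0.999, 0.052, -0.0]
contact_force: [-0.5, 0.2, -3.4]
gripper_width: 0.0081
grip_force: 81.8
```

Run:
```python
from h import *
s=arm.read_state();print(s['ee_pos'],yaw(),s['contact_force'],s['torque'],delta([.5418,-.153,.185],6))
W=grab('wrist')
S=grab('scene');u,v=proj(S,[.545,-.152,.15]).astype(int)
a=cv2.resize(S['img'][v-60:v+60,u-60:u+60],(400,400));b=cv2.resize(W['img'][150:450,170:470],(400,400))
cv2.imwrite('pics/in.png',np.hstack([a,b])[...,::-1])
```

```text
[ 0.54063173 -0.15300108  0.21024287] 5.992202245306408 [-0.5024268   0.23043131 -3.4322392 ] [0.00779959 0.04863009 0.01730582] (array([ 1.2,  0.2, 25.2]), array([-0.09,  0.05, -0.01]))
```

View pics/in.png

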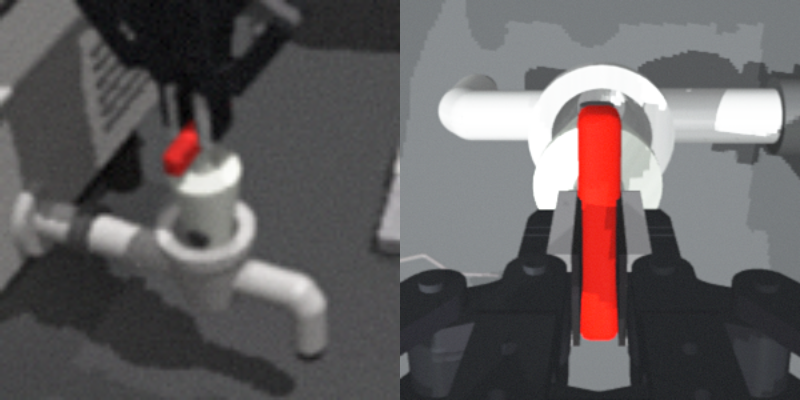

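The plug's tail is in the barrel, upright and with no contact force beyond its weight. I'm going down to near contact.

>>> jog_arm(deltas=[[0,0,6,0,0,0],[0,0,12,0,0,0],[0,0,18,0,0,0],[0,0,22,0,0,0],[0,0,22,0,0,0]])

```text
time: 8.72
ee_pos: [0.5423, -0.1532, 0.1891]
orientation: [-0.001, 0.999, 0.052, 0.0]
contact_force: [0.7, -0.2, -2.9]
gripper_width: 0.0084
grip_force: 81.9
```

>>> jog_arm(deltas=[[0,0,0.5,0,0,0],[0,0,1,0,0,0],[0,0,1.5,0,0,0],[0,0,2,0,0,0],[0,0,2,0,0,0]])

```text
time: 9.13
ee_pos: [0.5431, -0.1534, 0.1883]
orientation: [-0.0, 0.999, 0.052, 0.001]
contact_force: [0.2, -0.9, -4.2]
gripper_width: 0.0085
grip_force: 81.9
```

>>> jog_arm(deltas=[[0,0,0.5,0,0,0],[0,0,1,0,0,0],[0,0,1.5,0,0,0],[0,0,1.5,0,0,0],[0,0,1.5,0,0,0]])

```text
time: 9.55
ee_pos: [0.5429, -0.1533, 0.1866]
orientation: [-0.0, 0.999, 0.052, 0.001]
contact_force: [-0.7, -0.2, -2.6]
gripper_width: 0.0086
grip_force: 81.9
```

>>> jog_arm(deltas=[[0,0,0.5,0,0,0],[0,0,1,0,0,0],[0,0,1.5,0,0,0],[0,0,2,0,0,0],[0,0,2,0,0,0]])

```text
time: 9.97
ee_pos: [0.5429, -0.1533, 0.1845]
orientation: [-0.0, 0.999, 0.052, 0.001]
contact_force: [0.0, -0.5, -3.0]
gripper_width: 0.0087
grip_force: 81.9
```

>>> jog_arm(deltas=[[0,0,0.5,0,0,0],[0,0,1,0,0,0],[0,0,1.5,0,0,0],[0,0,1.5,0,0,0],[0,0,1.5,0,0,0]])

```text
time: 10.38
ee_pos: [0.5429, -0.1534, 0.1831]
orientation: [-0.0, 0.999, 0.052, 0.001]
contact_force: [-0.2, 0.4, -2.0]
gripper_width: 0.0086
grip_force: 81.9
```

>>> jog_arm(deltas=[[0,0,0.5,0,0,0],[0,0,1,0,0,0],[0,0,1.5,0,0,0],[0,0,1.5,0,0,0],[0,0,1.5,0,0,0]])

```text
time: 10.8
ee_pos: [0.543, -0.1534, 0.1817]
orientation: [-0.0, 0.999, 0.052, 0.001]
contact_force: [0.1, 0.1, -4.0]
gripper_width: 0.0085
grip_force: 81.9
```

>>> jog_arm(deltas=[[0,0,0.5,0,0,0],[0,0,1,0,0,0],[0,0,1,0,0,0],[0,0,1,0,0,0],[0,0,1,0,0,0]])

```text
time: 11.22
ee_pos: [0.543, -0.1534, 0.1807]
orientation: [-0.0, 0.999, 0.052, 0.001]
contact_force: [0.2, -0.6, -2.9]
gripper_width: 0.0083
grip_force: 81.8
```

>>> jog_arm(deltas=[[0,0,0.5,0,0,0],[0,0,1,0,0,0],[0,0,1,0,0,0],[0,0,1,0,0,0],[0,0,1,0,0,0]])

```text
time: 11.63
ee_pos: [0.543, -0.1535, 0.1797]
orientation: [-0.0, 0.999, 0.052, 0.001]
contact_force: [1.2, -1.4, -1.4]
gripper_width: 0.0085
grip_force: 81.9
```

>>> jog_arm(deltas=[[0,0,0.5,0,0,0],[0,0,1,0,0,0],[0,0,1,0,0,0],[0,0,1,0,0,0],[0,0,1,0,0,0]])

```text
time: 12.05
ee_pos: [0.543, -0.1535, 0.1787]
orientation: [-0.0, 0.999, 0.052, 0.001]
contact_force: [0.2, -1.1, -2.1]
gripper_width: 0.0083
grip_force: 81.9
```

>>> jog_arm(deltas=[[0,0,0.5,0,0,0],[0,0,1,0,0,0],[0,0,1,0,0,0],[0,0,1,0,0,0],[0,0,1,0,0,0]])

```text
time: 12.47
ee_pos: [0.543, -0.1535, 0.1777]
orientation: [-0.0, 0.999, 0.052, 0.001]
contact_force: [0.6, -2.1, -1.7]
gripper_width: 0.0082
grip_force: 82.0
```

Run:
```python
from h import *
s=arm.read_state();print(s['contact_force'],s['torque'],s['ee_pos'])
for i in range(5):
    grab('wrist');s=arm.read_state();print(np.round(s['contact_force'],2),np.round(s['torque'],3))
```

```text
[ 0.57138109 -2.11684834 -1.66723953] [-5.99925391e-01  2.69977927e-04  8.71015812e-03] [ 0.54303714 -0.15347805  0.17772713]
[-0.2  -2.55 -0.96] [-0.566 -0.003 -0.018]
[ 0.11 -1.38 -1.24] [-0.631  0.002  0.002]
[-0.2  -2.26 -1.34] [-0.557 -0.045  0.005]
[-0.17 -3.05 -2.53] [-0.637 -0.051  0.001]
[-0.36 -2.16 -0.59] [-0.618 -0.018  0.02 ]
```

Light contact: sideways force about -2.2 N in y. I'm easing the plug 0.6 mm towards -y (tool +y).

>>> jog_arm(deltas=[[0,0.3,0,0,0,0],[0,0.6,0,0,0,0],[0,0.6,0,0,0,0],[0,0.6,0,0,0,0],[0,0.6,0,0,0,0]])

```text
time: 13.13
ee_pos: [0.543, -0.1538, 0.1776]
orientation: [-0.0, 0.999, 0.052, 0.001]
contact_force: [-0.7, -1.0, -2.5]
gripper_width: 0.0083
grip_force: 82.0
```

```bash
cat >> h.py <<'E'
def F(n=4):
    a=[]
    for i in range(n):
        grab('wrist');s=arm.read_state();a.append(np.r_[s['contact_force'],s['torque']])
    print('F',np.round(np.mean(a,0),2),'ee',np.round(arm.read_state()['ee_pos'],4),'yaw',round(yaw(),2),'t',arm.read_state()['time'])
E
python3 -c "
from h import *
F()"
```

```text
F [ 0.43 -0.85 -1.97 -0.27 -0.06 -0.02] ee [ 0.543  -0.1538  0.1776] yaw 6.02 t 13.3333
```

>>> jog_arm(deltas=[[0,0.5,0,0,0,0],[0,0.5,0.3,0,0,0],[0,0.5,0.6,0,0,0],[0,0.5,1,0,0,0],[0,0.5,1,0,0,0]])

```text
time: 13.75
ee_pos: [0.5431, -0.1542, 0.1766]
orientation: [-0.001, 0.999, 0.053, 0.001]
contact_force: [0.5, 0.1, -2.4]
gripper_width: 0.0085
grip_force: 82.0
```

```bash
python3 -c "
from h import *
F()"
```

```text
F [ 0.23  0.45 -1.75  0.06 -0.06 -0.02] ee [ 0.5431 -0.1542  0.1766] yaw 6.02 t 13.95
```

>>> jog_arm(deltas=[[0,0,0.5,0,0,0],[0,0,1,0,0,0],[0,0,1,0,0,0],[0,0,1,0,0,0],[0,0,1,0,0,0]])

```text
time: 14.37
ee_pos: [0.5432, -0.1542, 0.1763]
orientation: [-0.0, 0.999, 0.052, 0.002]
contact_force: [-0.4, 2.2, 4.6]
gripper_width: 0.0088
grip_force: 83.1
```

```bash
python3 -c "
from h import *
F()"
```

```text
F [-1.47  2.09  5.56  0.43  0.33  0.02] ee [ 0.5433 -0.1542  0.1762] yaw 6.02 t 14.5667
```

Seated at TCP z 0.176, as expected. There is a small side load, so I'll ease, centre and press.

>>> jog_arm(deltas=[[0,0,-0.6,0,0,0],[-0.4,-0.3,-0.6,0,0,0],[-0.4,-0.3,-0.6,0,0,0],[-0.4,-0.3,0,0,0,0],[-0.4,-0.3,0,0,0,0]])

```text
time: 14.98
ee_pos: [0.5431, -0.1542, 0.1761]
orientation: [-0.0, 0.999, 0.052, 0.002]
contact_force: [-0.2, 1.7, 4.3]
gripper_width: 0.0081
grip_force: 83.1
```

```bash
python3 -c "
from h import *
F()"
```

```text
F [-0.02  2.07  4.96  0.4  -0.   -0.03] ee [ 0.5431 -0.1542  0.1761] yaw 6.02 t 15.1833
```

>>> jog_arm(deltas=[[0,-0.4,-0.4,0,0,0],[0,-0.4,0,0,0,0],[0,-0.4,0.4,0,0,0],[0,-0.4,0.8,0,0,0],[0,-0.4,0.8,0,0,0]])

```text
time: 15.6
ee_pos: [0.5432, -0.1541, 0.176]
orientation: [0.0, 0.999, 0.052, 0.002]
contact_force: [-0.6, 2.1, 9.4]
gripper_width: 0.0087
grip_force: 83.9
```

```bash
python3 -c "
from h import *
F()"
```

```text
F [-0.38  1.83  8.63  0.29  0.18 -0.03] ee [ 0.5432 -0.1541  0.176 ] yaw 6.0 t 15.8
```

>>> jog_arm(deltas=[[0,0,0.4,0,0,0],[0,0,0.8,0,0,0],[0,0,0.8,0,0,0],[0,0,0.8,0,0,0],[0,0,0.8,0,0,0]])

```text
time: 16.22
ee_pos: [0.5432, -0.1541, 0.1759]
orientation: [0.0, 0.999, 0.052, 0.002]
contact_force: [-1.1, 2.2, 12.4]
gripper_width: 0.008
grip_force: 84.6
```

```bash
python3 -c "
from h import *
F(8)"
```

```text
F [-1.820e+00  2.170e+00  1.238e+01  3.900e-01  4.100e-01 -1.000e-02] ee [ 0.5432 -0.1541  0.1759] yaw 6.0 t 16.6167
```

>>> jog_arm(deltas=[[0,0,0.3,0,0,0],[0,0,0.7,0,0,0],[0,0,0.7,0,0,0],[0,0,0.7,0,0,0],[0,0,0.7,0,0,0]])

```text
time: 17.03
ee_pos: [0.5433, -0.1541, 0.1758]
orientation: [0.0, 0.999, 0.052, 0.003]
contact_force: [-3.5, 2.9, 15.6]
gripper_width: 0.0084
grip_force: 85.2
```

```bash
python3 -c "
from h import *
F(10)"
```

```text
F [-2.790e+00  2.590e+00  1.571e+01  4.400e-01  6.500e-01 -1.000e-02] ee [ 0.5433 -0.1541  0.1758] yaw 6.0 t 17.5333
```

Held at about 15.7 N for 0.9 s. I'm easing the push now.

>>> jog_arm(deltas=[[0,0,-0.8,0,0,0],[0,0,-1.6,0,0,0],[0,0,-2.4,0,0,0],[0,0,-3,0,0,0],[0,0,-3,0,0,0]])

```text
time: 17.95
ee_pos: [0.543, -0.154, 0.176]
orientation: [-0.0, 0.999, 0.052, 0.001]
contact_force: [3.2, 0.4, 0.0]
gripper_width: 0.0085
grip_force: 82.3
```

```bash
python3 -c "
from h import *
F(5)"
```

```text
F [ 3.45  0.06 -1.22 -0.07 -0.7   0.04] ee [ 0.5429 -0.1539  0.176 ] yaw 6.01 t 18.2
```

>>> jog_arm(deltas=[[0.3,0,0,0,0,0],[0.6,0,0,0,0,0],[0.7,0,0,0,0,0],[0.7,0,0,0,0,0],[0.7,0,0,0,0,0]])

```text
time: 18.62
ee_pos: [0.5429, -0.1539, 0.176]
orientation: [-0.0, 0.999, 0.052, 0.001]
contact_force: [2.5, -2.1, -4.9]
gripper_width: 0.0085
grip_force: 81.5
```

```bash
python3 -c "
from h import *
F(4)"
```

```text
F [ 2.91 -1.68 -4.77 -0.42 -0.58  0.03] ee [ 0.543  -0.1538  0.176 ] yaw 6.0 t 18.8167
```

>>> jog_arm(deltas=[[0.2,0.1,0.2,0,0,0],[0.4,0.3,0.5,0,0,0],[0.5,0.3,0.8,0,0,0],[0.5,0.3,0.8,0,0,0],[0.5,0.3,0.8,0,0,0]])

```text
time: 19.23
ee_pos: [0.5432, -0.1539, 0.1759]
orientation: [-0.0, 0.999, 0.052, 0.001]
contact_force: [-1.3, 0.1, 1.8]
gripper_width: 0.0084
grip_force: 82.6
```

```bash
python3 -c "
from h import *
F(4)"
```

```text
F [-2.31 -0.39  3.49 -0.24  0.55  0.  ] ee [ 0.5433 -0.1539  0.1759] yaw 6.01 t 19.4333
```

>>> jog_arm(deltas=[[0,0,-0.2,0,0,0],[-0.2,0,-0.4,0,0,0],[-0.2,0.1,-0.4,0,0,0],[-0.2,0.1,-0.4,0,0,0],[-0.2,0.1,-0.4,0,0,0]])

```text
time: 19.85
ee_pos: [0.5433, -0.154, 0.176]
orientation: [-0.0, 0.999, 0.052, 0.001]
contact_force: [-2.8, 0.1, 2.3]
gripper_width: 0.0083
grip_force: 82.9
```

```bash
python3 -c "
from h import *
F(4)"
```

```text
F [-3.86 -0.45  3.19 -0.11  0.85 -0.01] ee [ 0.5434 -0.154   0.176 ] yaw 6.01 t 20.05
```

```bash
python3 -c "
from h import *
F(3);F(3);F(3)"
```

```text
F [-4.24  0.1   3.93 -0.09  0.88 -0.01] ee [ 0.5434 -0.154   0.176 ] yaw 6.02 t 20.2
F [-4.77 -0.42  4.75 -0.04  0.98 -0.03] ee [ 0.5434 -0.154   0.1759] yaw 6.01 t 20.35
F [-4.71  0.38  4.4  -0.03  0.99 -0.  ] ee [ 0.5435 -0.154   0.176 ] yaw 6.01 t 20.5
```

The forces creep to a steady value over about 1 s, so I'll make smaller corrections and wait longer.

>>> jog_arm(deltas=[[-0.2,0,-0.2,0,0,0],[-0.35,0,-0.35,0,0,0],[-0.35,0,-0.35,0,0,0],[-0.35,0,-0.35,0,0,0],[-0.35,0,-0.35,0,0,0]])

```text
time: 20.92
ee_pos: [0.5433, -0.154, 0.176]
orientation: [-0.0, 0.999, 0.052, 0.001]
contact_force: [-2.7, -0.4, -0.5]
gripper_width: 0.008
grip_force: 82.3
```

>>> jog_arm(deltas=[[0,0,0,0,0,0],[0,0,0,0,0,0],[0,0,0,0,0,0],[0,0,0,0,0,0],[0,0,0,0,0,0]])

```text
time: 21.33
ee_pos: [0.5433, -0.154, 0.176]
orientation: [-0.0, 0.999, 0.052, 0.001]
contact_force: [-2.0, -0.6, -2.9]
gripper_width: 0.0083
grip_force: 81.8
```

```bash
python3 -c "
from h import *
F(3);F(3)"
```

```text
F [-1.92  0.55 -4.12  0.01  0.37 -0.01] ee [ 0.5433 -0.154   0.176 ] yaw 6.01 t 21.4833
F [-1.25  0.61 -4.78  0.04  0.32 -0.04] ee [ 0.5433 -0.154   0.176 ] yaw 6.01 t 21.6333
```

>>> jog_arm(deltas=[[0,0,0.12,0,0,0],[0,0.1,0.12,0,0,-3],[0,0.25,0.12,0,0,-6],[0.1,0.35,0.12,0,0,-9],[0.1,0.5,0.12,0,0,-12]])

```text
time: 22.05
ee_pos: [0.5433, -0.1542, 0.1766]
orientation: [-0.001, 0.987, 0.158, 0.001]
contact_force: [-1.7, 1.4, -1.7]
gripper_width: 0.0085
grip_force: 82.2
```

```bash
python3 -c "
from h import *
s=arm.read_state();print(s['contact_force'])
F(3)"
```

```text
[-1.66367374  1.36685053 -1.68001288]
F [-2.66  2.29 -0.87  0.41  0.58  0.01] ee [ 0.5434 -0.1542  0.1766] yaw 17.95 t 22.2
```

>>> jog_arm(deltas=[[-0.1,-0.1,0,0,0,-3],[-0.1,0,0,0,0,-6],[-0.1,0,0,0,0,-9],[-0.1,0,0,0,0,-12],[-0.1,0,0,0,0,-15]])

```text
time: 22.62
ee_pos: [0.5436, -0.1546, 0.1765]
orientation: [0.0, 0.959, 0.285, 0.002]
contact_force: [-2.1, 1.2, -2.0]
gripper_width: 0.0084
grip_force: 82.1
```

```bash
python3 -c "
from h import *
F(2)"
```

```text
F [-1.85  0.55 -2.3   0.31  0.38  0.03] ee [ 0.5437 -0.1546  0.1765] yaw 32.95 t 22.7167
```

>>> jog_arm(deltas=[[-0.1,0,0.05,0,0,-4.5],[-0.1,0.1,0.05,0,0,-9],[-0.1,0.2,0.05,0,0,-13.5],[-0.1,0.2,0.05,0,0,-18],[0,0.3,0.05,0,0,-22]])

```text
time: 23.13
ee_pos: [0.5437, -0.1548, 0.1765]
orientation: [0.0, 0.887, 0.462, 0.002]
contact_force: [-1.8, 1.5, -1.1]
gripper_width: 0.0085
grip_force: 82.2
```

```bash
python3 -c "
from h import *
F(4)"
```

```text
F [-2.01  2.25 -0.31  0.46  0.4   0.05] ee [ 0.5438 -0.1547  0.1765] yaw 54.86 t 23.3333
```

>>> jog_arm(deltas=[[0,-0.2,-0.05,0,0,3],[0,-0.2,-0.05,0,0,7],[0,-0.3,-0.05,0,0,12],[0,-0.35,-0.05,0,0,17],[0,-0.4,-0.05,0,0,22]])

```text
time: 23.75
ee_pos: [0.5437, -0.1546, 0.1764]
orientation: [0.0, 0.96, 0.281, 0.002]
contact_force: [-0.9, 0.9, -0.7]
gripper_width: 0.0085
grip_force: 82.0
```

```bash
python3 -c "
from h import *
F(2)"
```

```text
F [-1.42  2.23 -1.63  0.45  0.31 -0.02] ee [ 0.5436 -0.1546  0.1764] yaw 32.91 t 23.85
```

>>> jog_arm(deltas=[[0,-0.15,0,0,0,3],[0,-0.2,0,0,0,6],[0,-0.25,0,0,0,9],[-0.1,-0.3,0,0,0,12],[-0.1,-0.3,0,0,0,15]])

```text
time: 24.27
ee_pos: [0.5434, -0.1541, 0.1764]
orientation: [-0.0, 0.988, 0.156, 0.002]
contact_force: [-1.3, 3.3, -1.5]
gripper_width: 0.0081
grip_force: 82.1
```

```bash
python3 -c "
from h import *
F(2)"
```

```text
F [-1.07  2.35 -0.32  0.51  0.29  0.04] ee [ 0.5433 -0.1542  0.1764] yaw 18.08 t 24.3667
```

>>> jog_arm(deltas=[[0,-0.2,0,0,0,3],[0,-0.3,0,0,0,6],[-0.1,-0.35,-0.05,0,0,9],[-0.1,-0.4,-0.05,0,0,12],[-0.1,-0.4,-0.05,0,0,12]])

```text
time: 24.78
ee_pos: [0.5432, -0.1543, 0.1764]
orientation: [-0.0, 0.999, 0.053, 0.002]
contact_force: [-1.0, 1.6, -1.2]
gripper_width: 0.0085
grip_force: 82.2
```

```bash
python3 -c "
from h import *
F(4)
W=grab('wrist');print(red(W)); s=arm.read_state();print(s['orientation'])
T=grab('top');S=grab('scene')
u,v=proj(S,[.545,-.152,.15]).astype(int)
a=cv2.resize(S['img'][v-60:v+60,u-60:u+60],(400,400));b=cv2.resize(W['img'][150:450,170:470],(400,400))
cv2.imwrite('pics/seat.png',np.hstack([a,b])[...,::-1])
"
```

```text
F [-0.1   1.76 -0.71  0.32  0.09 -0.02] ee [ 0.5431 -0.1542  0.1764] yaw 6.1 t 24.9833
[(((318.3856506347656, 316.99853515625), (31.34372901916504, 174.1811981201172), 0.748921811580658), 4606.0), (((591.5, 79.5), (19.0, 19.0), 90.0), 293.0)]
[-1.26756569e-04  9.98590409e-01  5.30525865e-02  1.61303605e-03]
```

View pics/seat.png

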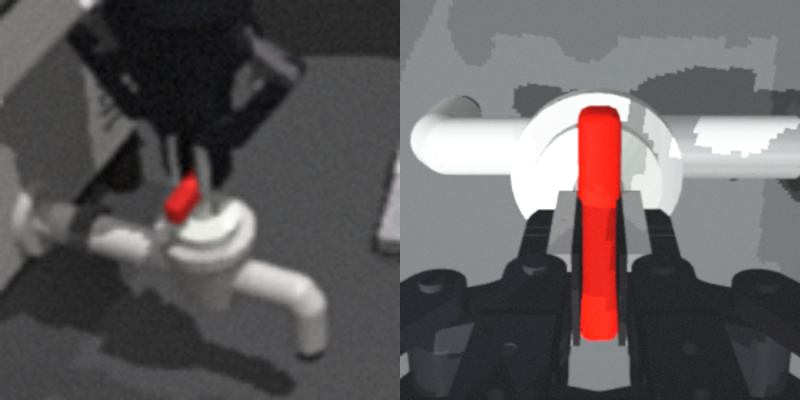

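The plug sits flush in the mouth with the bar square across the spout. I'm giving it a tiny seating nudge, then releasing and rising straight up.

>>> jog_arm(deltas=[[0,-0.1,0.1,0,0,0],[0,-0.1,0.1,0,0,0],[0,-0.1,0.1,0,0,0],[0,-0.1,0.1,0,0,0],[0,-0.1,0.1,0,0,0]])

```text
time: 25.55
ee_pos: [0.5431, -0.1542, 0.1764]
orientation: [-0.0, 0.999, 0.052, 0.002]
contact_force: [0.5, 1.6, 0.9]
gripper_width: 0.0085
grip_force: 82.4
```

>>> jog_arm(deltas=[[0,0,0,0,0,0],[0,0,0,0,0,0],[0,0,0,0,0,0],[0,0,0,0,0,0],[0,0,0,0,0,0]], grip=60)

```text
time: 25.97
ee_pos: [0.5427, -0.1541, 0.1762]
orientation: [-0.0, 0.999, 0.052, 0.001]
contact_force: [-0.4, -0.6, 0.8]
gripper_width: 0.0514
grip_force: 0.0
```

>>> jog_arm(deltas=[[0,0,0,0,0,0],[0,0,0,0,0,0],[0,0,0,0,0,0],[0,0,0,0,0,0],[0,0,0,0,0,0]])

```text
time: 26.38
ee_pos: [0.5427, -0.154, 0.1761]
orientation: [-0.0, 0.999, 0.052, 0.001]
contact_force: [0.9, 0.0, -0.5]
gripper_width: 0.0511
grip_force: 0.0
```

>>> jog_arm(deltas=[[0,0,-5,0,0,0],[0,0,-15,0,0,0],[0,0,-35,0,0,0],[0,0,-60,0,0,0],[0,0,-90,0,0,0]])

```text
time: 26.8
ee_pos: [0.5417, -0.1538, 0.2668]
orientation: [-0.001, 0.999, 0.052, 0.0]
contact_force: [0.7, 0.2, -0.8]
gripper_width: 0.0513
grip_force: 0.0
```

>>> jog_arm(deltas=[[-20,0,0,0,0,0],[-40,0,0,0,0,0],[-60,0,0,0,0,0],[-60,0,0,0,0,0],[-60,0,0,0,0,0]])

```text
time: 27.22
ee_pos: [0.4825, -0.1605, 0.2673]
orientation: [-0.0, 0.999, 0.052, 0.002]
contact_force: [0.6, 1.0, -0.6]
gripper_width: 0.0516
grip_force: 0.0
```

Run:
```python
from h import *
F(2)
W=grab('wrist');save(W,'end.png')
for r,a in red(W):
    if a>500:
        b=sorted(cv2.boxPoints(r).tolist(),key=lambda p:p[1]);P=[onplane(W,*np.mean(q,0),.171) for q in(b[:2],b[2:])];d=P[0]-P[1]
        print(r,P,np.hypot(*d[:2]),np.degrees(np.arctan2(d[1],d[0])),(P[0]+P[1])/2)
cv2.imwrite('pics/endc.png',W['img'][...,::-1])
```

```text
F [ 0.63 -0.04  0.26 -0.02 -0.04 -0.01] ee [ 0.4837 -0.1605  0.2668] yaw 6.01 t 27.3167
((317.0, 134.0), (126.0, 20.0), 90.0) [array([ 0.57567965, -0.14941554,  0.171     ]), array([ 0.51357613, -0.15588289,  0.171     ])] 0.06243936327722606 5.945250148445284 [ 0.54462789 -0.15264921  0.171     ]
```

View pics/end.png

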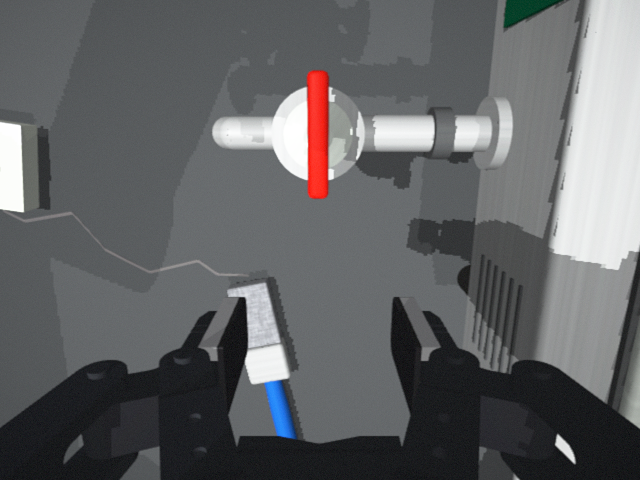

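The last view shows the plug released and sitting in the cock, with the bar centred at (317,134), which is (0.5446,-0.1526) against the seat at (0.5448,-0.1528). The bar heads 5.9°, square to the flow, and the arm is clear. I'm handing in the job.

```bash
python3 -c "
from h import *
print(arm.close_job())"
```

```text
the job is handed in; nothing more can be done
None
```

I put the plug in the cock, pressed it home at about 15.7 N for about 0.9 s, rocked it 49° towards open and back under a light load (about 4 N at most on the wrist in any direction), and released it closed and seated. The job is handed in at about 27 s, but no verdict came back.

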